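# Cull the misfit glass bars and crack the dry box

### The job

This batch of amber glass bars is about to go into the dry box: first take the two misfits, the short stub and the bent bar, off the steel plate and drop them into the open cullet bin, leaving the three straight full-length bars, the steel collar and everything else where they lie. Then, with both misfits in the bin, take the dry box's lid by its handle, pull it free of its sticky gasket and hold it just ajar, its front edge about 30 mm up, to let the box air; do not let it spring more than 55 mm open at any time. Finish while still holding the lid ajar in the gripper, with nothing else propping it.

Things in the scene. Friction and masses are not known exactly. Their poses are not given: they have to be found in the camera images.
- bar_a: Sound amber glass bar: straight, square section 18 x 18 mm, 66 mm long, 52 g, lying on the marver. Origin: centre of its underside; own x runs along its length, z up. 
- bar_b: Sound amber glass bar: straight, square section 18 x 18 mm, 66 mm long, 52 g, lying on the marver. Origin: centre of its underside; own x runs along its length, z up. 
- bar_c: Sound amber glass bar: straight, square section 18 x 18 mm, 66 mm long, 52 g, lying on the marver. Origin: centre of its underside; own x runs along its length, z up. 
- bar_short: Misfit: a straight amber glass stub of the same square section 18 x 18 mm but only 36 mm long, 28 g, lying on the marver. Origin: centre of its underside; own x runs along its length, z up.
- bar_bent: Misfit: an amber glass bar bent like an elbow, section 18 x 18 mm, 62 g, lying flat on the marver. Origin: on the underside at the middle of the bend. One leg runs 40 mm along own -x, the other 40 mm along a line turned 0.75 rad (43 degrees) from own +x towards own +y; z up. Either leg can be gripped across, e.g. 24 mm from the origin.
- marver: Flat dark steel plate 270 x 250 x 8 mm, fixed on the table, without a rim; the bars and collar lie on its top, 8 mm above the table. Origin: centre of its underside; 270 mm along own x. It stands left or right of the bin, the dry box on the other side.
- cullet_bin: Open sheet-metal bin, fixed, outside 140 (own x) x 130 (own y) x 50 mm high, walls and floor 3 mm. Origin: centre of its underside. Empty at the start.
- drybox: Grey dry box, fixed, 200 (own x) x 240 (own y) x 90 mm high without its lid; origin: centre of its underside; its front looks to own -x, its lid hinges along the far (+x) upper edge.
- drybox_lid (a joint): Angle of the lid: 0 shut, 0.45 rad stop. Lid 500 g (+-20 percent), 244 mm wide, 12 mm thick, 205 mm from hinge to front edge: 0.15 rad lifts that edge 31 mm. Pulling the handle up takes about 13 N to start it off the seal (3 N of that is weight), 8 N at 0.015 rad, 5 N at 0.035 rad, only the weight, 3 N, from 0.06 rad on, so it tends to jump. Let go, it falls shut and seals again.
- lid_handle (a point): Middle of the lid's handle: round steel bar, 12 mm diameter, 120 mm long between two posts, parallel to the hinge (the box's own y), its axis 40 mm above the lid's top face; with the lid shut it lies 180 mm from the hinge towards the front and 52 mm above it. Axes turn with the lid: x from front to hinge, y along the bar, z up from the lid.
- lid_hinge (a point): Middle of the lid's hinge line, at the far upper edge of the dry box, 90 mm above the table; the hinge line runs along the box's own y.
- collar: Bystander: plain steel ring 38 mm across, 22 mm high, lying on the marver among the bars. Origin: centre of its underside.
- goblet: Bystander: amber glass goblet 74 mm across, 120 mm high, beyond the bin. Origin: centre of its underside.
- paddle: Bystander: flat wooden paddle 220 mm long, 70 mm wide, 12 mm thick, lying at the near right.
- wood_block: Bystander: hollow wooden shaping block 80 mm across, 50 mm high, at the near left. Origin: centre of its underside.
Not all that is in view belongs to the job. There is more than one size of the bar_bent; the one meant has the size given above. What is shaped like the bar_b but turquoise is not meant.

How it is judged:
By the outcome, as a careful person would: the job done as asked, in the order asked, and still so for the second after the job is handed in, while the arm keeps its last pose, push and grip.
It also fails if it takes over 59 s, if anything falls off the work surface, if the arm or the gripper's body presses on something with over 40 N, if the wrist force passes 120 N, or if a joint passes its speed limit or range.

### The arm

A 6-joint arm with a two-finger parallel gripper is mounted at the origin on the work surface. World frame = base frame: x ahead of the robot, y to its left, z up, the work surface at z = 0. Lengths are in mm, angles in degrees, forces in N, time in s.
With the tool pointing down it reaches from about 300 to 750 mm from the base axis. Payload 8.5 kg.
Tool frame: the origin (TCP) lies between the finger pads; the fingertips stand 25 mm ahead of it and the grasp point (between the pads) lies 6 mm ahead of it; z points along the fingers, y is the direction in which the jaws open and shut (so a half turn about z gives the same grasp; the last joint's range is limited). The gripper opens to 88 mm and grips with 3 to 60 N. Pads are 18 mm wide; open, the fingers measure 123 mm over their backs; the gripper's body (75 mm by 187 mm) begins 45 mm behind the grasp point.
Start: joints at [-88.31, 21.807, 74.336, -0, 83.858, -12.336], TCP at [133.295, -533.585, 263.748] pointing down, gripper open.
Joint ranges: [-178.18, 178.18], [-50.72, 133.34], [12.68, 142.11], [-81.47, 261.47], [9.98, 163.14], [-165.26, 165.26]. Speed limits (degrees/s): [136.94, 136.94, 180, 180, 180, 180].

### API

Orientations are given as a 3x3 rotation matrix whose columns are the frame's x, y, z axes.
In Python, from bench import manip gives the robot as it stands.
- The arm moves only by the tool send_rows, never from a script. Its argument "moves" is text: rows parted by semicolons, each of 6 numbers parted by spaces: the shift along the tool's x, y, z in units of 40 mm (1.0 is 40 mm), then the turn, a rotation vector about the tool's x, y, z in units of 6 degrees (1.0 is 6 degrees). A call has 1 to 12 rows; each row shifts and turns the commanded pose from where the row before left it, along the tool's axes as they then stand; what a row does not reach is not made up. A row lasts 1/8 s, in which the tool goes at most 62.5 mm and 10.7 degrees, less where a joint would pass 70% of its speed; a pose out of reach is approached as far as the arm can. A call with a number of a shift or a turn outside -1 to 1 is refused whole. A call with a gripper value outside its range is refused whole. "claw" is the opening in per cent of the stroke, from 0 (shut) to 100 (fully open), set as the call begins (left out, the last holds). The fingers move at their own pace and stop on an object; "force" is the grip in N (left out, the last holds). Time passes only in rows, so rows that do not move let the fingers close. It gives the time, the measured TCP pose, the force and the opening at its end, in the units of the state.
- manip.observe(): the state, without advancing time (a new reading comes with each control period).
- manip.snapshot(name): name is "side" or "top" or "wrist"; returns a dict with "color" (480x640x3 uint8, red, green, blue), "z_map" (480x640 float32, mm along the optical axis (not along the pixel's ray), 0 where there is no reading), "camera_matrix" (3x3 intrinsics, pixels), "D" ([k1, k2, p1, p2, k3] as OpenCV has them; the pictures are not rectified), "world_to_cam" (4x4, takes a point from world to camera coordinates). Camera axes: x right, y up, looking along -z (the intrinsics and any distortion apply to the point x, -y, -z); pixel columns grow to the right and rows downward; lengths in mm; the calibration is good to about 2 mm. A picture is of the moment at which its call begins.
- manip.hand_in(): hands the job in, once; it reports no verdict.
The state is a dict: "t": time; "joints": joint angles; "joint_velocities": joint speeds; "tau": joint torques, N m; "ee_pos": TCP position; "eef_rot": TCP orientation; "force": force on the tool from outside, world axes, zero at the start; "torque": the same for the moment, N m; "gripper_width": finger opening in mm.
Only numpy, scipy, OpenCV 4.12 (cv2) and the standard library are available. Lean on these libraries where they do the work, as an engineer would, in place of code of your own. Each camera call takes 0.05 s, during which the arm holds its last target.

## Working session

There is one attempt and no reset: what is moved stays moved. The work goes in short steps, Python scripts to look and compute and a tool call to move; the robot and the scene stay as the last step left them, time stands still between calls to the robot, and variables do not carry over. Pictures are saved under pics/ and viewed, and the job is handed in when it is done.

Besides the shell and the picture viewer there is one more tool, called after "Emit:" by a JSON object that holds its "api" and its "payload", one argument or row to a line. send_rows: Moves the arm, as the interface text tells. Shifts and turns lie within -1 to 1; 1 stands for 40 mm of shift or 6 degrees of turn. Its arguments: {"type":"object","properties":{"moves":{"type":"string"},"claw":{"type":"number"},"force":{"type":"number"}},"required":["moves"]}

```bash
ls; mkdir -p pics
python3 - <<'E'
from bench import manip
import cv2,numpy as np,pickle
o=manip.observe();print(o)
for n in["side","top"]:
    s=manip.snapshot(n);pickle.dump(s,open(f"pics/{n}0.pkl","wb"))
    cv2.imwrite(f"pics/{n}0.png",s["color"][:,:,::-1]);print(n,s["camera_matrix"],s["D"],s["world_to_cam"], (s["z_map"]>0).mean())
E
```

```text
pics
{'t': 0.0, 'joints': array([-8.83095805e+01,  2.18417153e+01,  7.43852245e+01, -9.37031751e-04,
        8.38583009e+01, -1.23368949e+01]), 'joint_velocities': array([-0.06851553,  0.08730622, -0.14037223, -0.0307551 ,  0.01719509,
        0.02557871]), 'tau': array([-5.59924720e-04, -4.37928593e+01, -2.24555790e+01,  7.13070855e-02,
        3.53223318e-02, -1.02321210e-04]), 'ee_pos': array([ 133.28764454, -533.34831349,  263.12817818]), 'eef_rot': array([[ 9.70179867e-01,  2.42386099e-01, -6.01400566e-05],
       [ 2.42385919e-01, -9.70178775e-01,  1.48660311e-03],
       [ 3.01985324e-04, -1.45684951e-03, -9.99998893e-01]]), 'force': array([-0.53481259, -0.79331643, -0.67183913]), 'torque': array([-0.02354223, -0.02722155, -0.02454448]), 'gripper_width': 87.95603023641115}
side [[557.30766717   0.         322.91384069]
 [  0.         557.30766717 245.31436493]
 [  0.           0.           1.        ]] [-0.1540714  0.         0.         0.         0.       ] [[-8.93848353e-01 -4.47852609e-01  2.15212176e-02  5.08766496e+02]
 [ 3.09476541e-01 -5.81515258e-01  7.52372431e-01 -2.11078548e+02]
 [-3.24437040e-01  6.79167170e-01  6.58386332e-01 -1.14775129e+03]
 [ 0.00000000e+00  0.00000000e+00  0.00000000e+00  1.00000000e+00]] 0.9960123697916666
top [[509.79295414   0.         327.48327531]
 [  0.         509.79295414 239.86863051]
 [  0.           0.           1.        ]] [-0.0581684  0.         0.         0.         0.       ] [[ 2.58950948e-02 -9.99643393e-01 -6.52151436e-03  6.33550444e+01]
 [ 9.96830706e-01  2.53302602e-02  7.54116785e-02 -5.33150503e+02]
 [-7.52195945e-02 -8.45363833e-03  9.97131159e-01 -1.38059728e+03]
 [ 0.00000000e+00  0.00000000e+00  0.00000000e+00  1.00000000e+00]] 0.9959505208333334
```

View pics/top0.png

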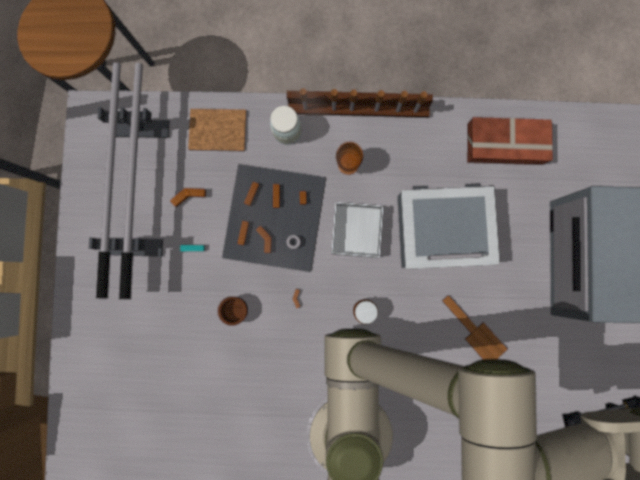

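View pics/side0.png

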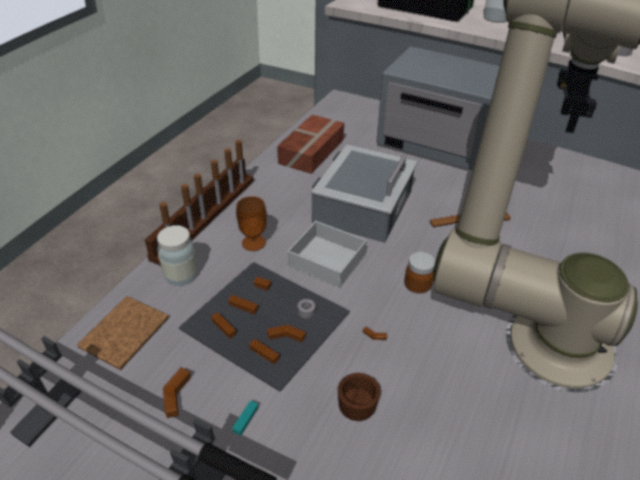

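Top view: on the plate are full bars at about (253,193), (277,195) and (243,233), a stub at (304,198) and a bent bar at (265,238). The collar is at (293,241). There are three bent bars: a larger one at (188,195) and a smaller one at (297,297), both off the plate, and the one on the plate at (265,238). Next I'll measure them.

```bash
cat > h.py <<'E'
import cv2,numpy as np,pickle
def ray(s,uv):
    uv=np.asarray(uv,float).reshape(-1,1,2)
    n=cv2.undistortPoints(uv,s["camera_matrix"],np.array(s["D"])).reshape(-1,2)
    d=np.c_[n[:,0],-n[:,1],-np.ones(len(n))]
    W=s["world_to_cam"];R=W[:3,:3];c=-R.T@W[:3,3]
    return c,d@R
def plane(s,uv,z):
    c,d=ray(s,uv);k=(z-c[2])/d[:,2];return c+k[:,None]*d
def depth(s,uv):
    uv=np.asarray(uv,float).reshape(-1,2);c,d=ray(s,uv)
    zz=np.array([s["z_map"][int(round(v)),int(round(u))] for u,v in uv]);return c+zz[:,None]*d
def proj(s,P):
    W=s["world_to_cam"];p=np.atleast_2d(P)@W[:3,:3].T+W[:3,3]
    q=np.c_[p[:,0],-p[:,1],-p[:,2]]
    return cv2.projectPoints(q,np.zeros(3),np.zeros(3),s["camera_matrix"],np.array(s["D"]))[0].reshape(-1,2)
def amber(s):
    h=cv2.cvtColor(s["color"],cv2.COLOR_RGB2HSV)
    return cv2.inRange(h,(3,120,50),(20,255,255))
E
python3 - <<'E'
from h import *
for n,lim in(("top",(150,330)),("side",(100,400))):
    s=pickle.load(open(f"pics/{n}0.pkl","rb"))
    m=amber(s);N,L,st,ce=cv2.connectedComponentsWithStats(m)
    for i in range(1,N):
        if 15<st[i,4]<900 and lim[0]<ce[i,0]<lim[1] and ce[i,1]>150:
            mm=(L==i).astype(np.uint8);c=max(cv2.findContours(mm,0,1)[0],key=len)
            P=plane(s,c.reshape(-1,2),26 if n=="top" else 20)
            r=cv2.minAreaRect(P[:,:2].astype(np.float32))
            print(n,ce[i].round(),st[i,4],plane(s,ce[i],26)[0].round(),"rect",np.round(r[0]),np.round(r[1]),round(r[2]),"dep",depth(s,ce[i]).round())
s=pickle.load(open("pics/top0.pkl","rb"))
a=cv2.resize(s["color"][150:350,160:510,::-1],None,fx=2.28,fy=2.28,interpolation=2);cv2.imwrite("pics/c1.png",a)
s=pickle.load(open("pics/side0.pkl","rb"))
a=cv2.resize(s["color"][130:400,160:440,::-1],None,fx=2.2,fy=2.2,interpolation=2);cv2.imwrite("pics/c2.png",a)
E
```

```text
top [251. 193.] 147 [656. 291.  26.] rect [655. 292.] [19. 64.] 67 dep [[656. 291.  26.]]
top [276. 196.] 164 [650. 222.  26.] rect [650. 222.] [64. 17.] 2 dep [[650. 222.  25.]]
top [187. 195.] 286 [646. 470.  26.] rect [647. 469.] [37. 98.] 21 dep [[647. 472.  21.]]
top [303. 197.] 86 [647. 148.  26.] rect [648. 148.] [33. 17.] 2 dep [[648. 148.  23.]]
top [243. 233.] 149 [544. 310.  26.] rect [545. 310.] [18. 63.] 80 dep [[544. 311.  25.]]
top [265. 238.] 149 [530. 248.  26.] rect [530. 248.] [72. 25.] 23 dep [[530. 248.  30.]]
top [296. 298.] 45 [370. 158.  26.] rect [370. 158.] [43. 11.] 2 dep [[370. 159.  15.]]
top [234. 310.] 442 [333. 325.  26.] rect [330. 330.] [70. 74.] 2 dep [[332. 328.  12.]]
side [230. 160.] 103 [ 989. -231.   26.] rect [ 996. -248.] [ 31. 107.] 38 dep [[ 896. -107.  123.]]
side [217. 171.] 120 [ 987. -165.   26.] rect [ 993. -182.] [38. 97.] 39 dep [[896. -50. 122.]]
side [195. 190.] 286 [987. -60.  26.] rect [999. -68.] [129.  78.] 89 dep [[1723. -888. -744.]]
side [219. 205.] 369 [891. -36.  26.] rect [899. -53.] [283.  27.] 89 dep [[893. -39.  23.]]
side [170. 213.] 193 [982.  52.  26.] rect [986.  36.] [60. 93.] 46 dep [[1726. -690. -756.]]
side [152. 245.] 185 [943. 172.  26.] rect [951. 161.] [ 38. 138.] 34 dep [[915. 197.  57.]]
side [262. 283.] 150 [643. 156.  26.] rect [647. 151.] [40. 28.] 3 dep [[642. 157.  27.]]
side [243. 304.] 292 [646. 230.  26.] rect [650. 226.] [71. 27.] 1 dep [[645. 231.  28.]]
side [224. 325.] 291 [650. 298.  26.] rect [654. 293.] [22. 75.] 69 dep [[649. 298.  27.]]
side [286. 332.] 402 [526. 255.  26.] rect [529. 250.] [77. 39.] 21 dep [[528. 252.  21.]]
side [374. 334.] 128 [364. 176.  26.] rect [366. 172.] [48. 20.] 3 dep [[367. 166.  14.]]
side [264. 351.] 348 [541. 316.  26.] rect [544. 313.] [26. 71.] 80 dep [[543. 315.  23.]]
side [174. 391.] 655 [640. 478.  26.] rect [645. 476.] [ 41. 108.] 21 dep [[642. 476.  22.]]
```

```bash
ls pics
```

```text
c1.png
c2.png
side0.pkl
side0.png
top0.pkl
top0.png
```

View pics/c1.png

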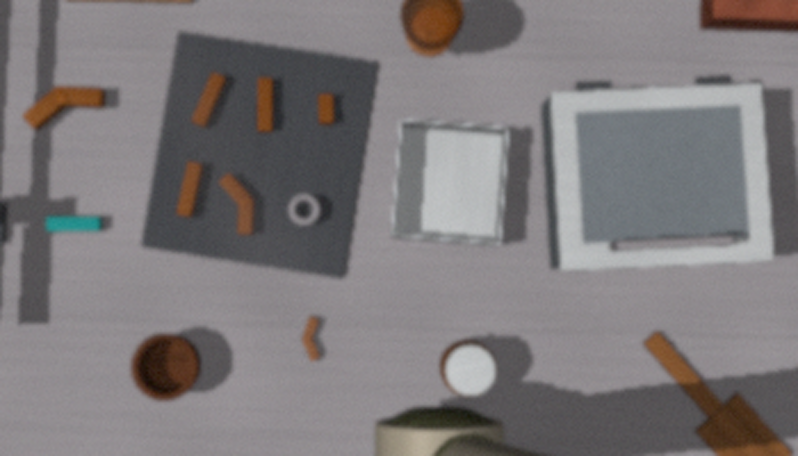

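View pics/c2.png

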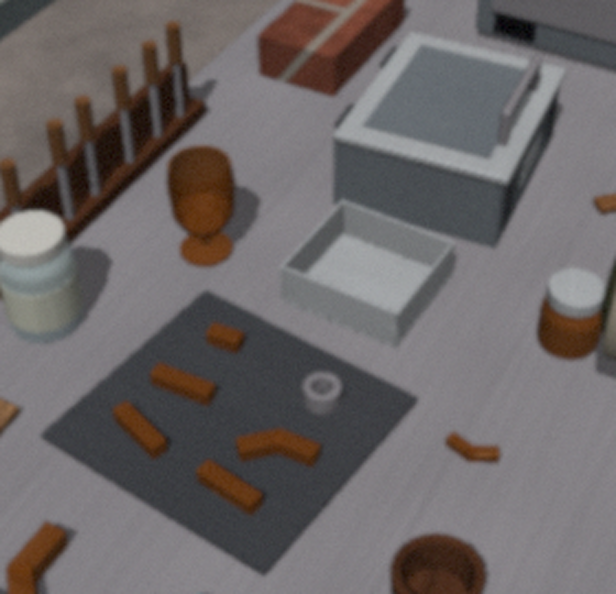

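The plate's bent bar measures 72 mm end to end, against 74 mm expected. The other two measure 98 and 43 mm, so the one at top px (265,238) is the one meant. The crop confirms it, and shows the stub at (304,198) with a measured 33x17 mm outline. Next I'll measure the legs, bin, box and handle.

```bash
cat >> h.py <<'E'
def units(o,tgt,yaw=None):
    """remaining shift in tool axes /40mm and z-turn /6deg"""
    R=o["eef_rot"];d=R.T@(np.array(tgt,float)-o["ee_pos"])/40
    y=np.degrees(np.arctan2(R[1,0],R[0,0]));
    return d.round(3),round(y,2),(None if yaw is None else round(-(yaw-y)/6,3))
E
python3 - <<'E'
from h import *
for n,c0 in(("top",(265,238)),("side",(286,332))):
    s=pickle.load(open(f"pics/{n}0.pkl","rb"))
    m=amber(s);_,L=cv2.connectedComponents(m);l=L[c0[1],c0[0]]
    v,u=np.nonzero(L==l);P=plane(s,np.c_[u,v],26)[:,:2]
    # split by x at bend: fit two lines along halves
    mu=P.mean(0);w=np.linalg.svd(P-mu)[2][0];w=w*np.sign(w[0]);t=(P-mu)@w
    for q in(t<-8,t>8):
        A=P[q];m2=A.mean(0);d=np.linalg.svd(A-m2)[2][0];d*=np.sign(d[0]);print(n,m2.round(1),d.round(2),np.degrees(np.arctan2(d[1],d[0])).round(1),(A-m2)@d.round(2) .ptp() if 0 else np.ptp((A-m2)@d).round())
s=pickle.load(open("pics/top0.pkl","rb"))
# bin corners from crop px (rim), box
f=lambda x,y:(160+x/2.28,150+y/2.28)
print("bin rim",plane(s,[f(402,121),f(508,127),f(500,243),f(393,238)],50).round())
print("lid",plane(s,[f(553,90),f(762,85),f(773,262),f(558,270)],102).round())
h=[f(614,246),f(742,238)];print("handle",plane(s,h,148).round())
print("plate",plane(s,[f(178,33),f(379,65),f(345,277),f(142,245)],8).round())
print("goblet",depth(s,[(349,157),(293,241)]).round(), plane(s,[(293,241)],30).round())
s2=pickle.load(open("pics/side0.pkl","rb"))
g=lambda x,y:(160+x/2.2,130+y/2.2)
print("side bin",plane(s2,[g(343,203),g(453,245),g(398,333),g(283,268)],50).round())
print("side handle",plane(s2,[g(503,132),g(533,67)],150).round())
print("side lid",plane(s2,[g(413,35),g(563,70),g(496,180),g(336,130)],102).round())
E
```

```text
top [510.1 241.4] [ 1.  -0.1] -5.5 32.0
top [549.6 258.1] [0.67 0.74] 47.9 30.0
side [504.4 248.1] [ 0.89 -0.45] -27.0 42.0
side [546.2 264.1] [0.25 0.97] 75.6 40.0
bin rim [[630.  55.  50.]
 [626. -70.  50.]
 [488. -63.  50.]
 [490.  63.  50.]]
lid [[ 662. -116.  102.]
 [ 674. -357.  102.]
 [ 471. -370.  102.]
 [ 456. -125.  102.]]
handle [[ 483. -179.  148.]
 [ 495. -320.  148.]]
plate [[739. 334.   8.]
 [704.  85.   8.]
 [444. 119.   8.]
 [476. 368.   8.]]
goblet [[760.  24.  38.]
 [527. 173.   4.]] [[525. 171.  30.]]
side bin [[622. -64.  50.]
 [485. -56.  50.]
 [481.  92.  50.]
 [628.  61.  50.]]
side handle [[ 471. -140.  150.]
 [ 488. -277.  150.]]
side lid [[ 669. -348.  102.]
 [ 475. -363.  102.]
 [ 466. -119.  102.]
 [ 659. -119.  102.]]
```

Emit:
{"api": "send_rows", "payload": {
  "moves": "0 -0.7 0 0 0 0; 0.3 -0.9 0 0 0 0; 0.3 -0.9 0 0 0 0; 0.3 -0.9 0 0 0 0; 0.3 -0.9 0 0 0 0; 0.3 -0.9 0 0 0 0; 0.3 -0.9 0 0 0 0; 0.3 -0.9 0 0 0 0; 0.3 -0.9 0 0 0 0; 0.3 -0.9 0 0 0 0",
  "claw": 50,
  "force": 20
}}

```text
t: 1.35
ee_pos: [152.7, -164.5, 263.5]
eef_rot: [[0.97, 0.242, -0.0], [0.242, -0.97, 0.0], [0.0, -0.0, -1.0]]
force: [0.8, 0.2, 0.3]
gripper_width: 43.8
```

Emit:
{"api": "send_rows", "payload": {
  "moves": "1 0 0 0 0 0.2; 1 0 0 0 0 0.2; 1 0 0 0 0 0.2; 1 0 0 0 0 0.2; 1 0 0 0 0 0.3; 1 0 0 0 0 0.3; 1 -0.3 0 0 0 0.3; 1 -0.4 0 0 0 0.3; 1 -0.4 0 0 0 0.2; 1 -0.5 0 0 0 0"
}}

```text
t: 2.6
ee_pos: [546.0, -47.2, 263.4]
eef_rot: [[1.0, 0.014, -0.001], [0.014, -1.0, 0.0], [-0.001, -0.0, -1.0]]
force: [-0.1, -1.0, 0.5]
gripper_width: 43.8
```

Run:
```python
from h import *
from bench import manip
print(units(manip.observe(),(600,140,200),0), manip.observe()["joints"])
```

```text
(array([ 1.417, -4.661,  1.584]), np.float64(0.81), np.float64(0.135)) [-1.73220615e+01  2.16391822e+01  7.46637548e+01 -3.60513785e-03
  8.37350989e+01  7.18701868e+01]
```

Emit:
{"api": "send_rows", "payload": {
  "moves": "0.3 -0.9 0 0 0 0.1; 0.3 -0.9 0 0 0 0; 0.3 -0.9 0.2 0 0 0; 0.3 -0.9 0.4 0 0 0; 0.2 -0.9 0.4 0 0 0; 0 -0.2 0.4 0 0 0; 0 0 0 0 0 0; 0 0 0 0 0 0"
}}

```text
t: 3.6
ee_pos: [599.9, 139.3, 208.4]
eef_rot: [[1.0, 0.003, 0.001], [0.003, -1.0, -0.0], [0.001, 0.0, -1.0]]
force: [-0.0, 1.0, 0.2]
gripper_width: 44.3
```

Run:
```python
from h import *
from bench import manip
s=manip.snapshot("wrist");pickle.dump(s,open("pics/w1.pkl","wb"));cv2.imwrite("pics/w1.png",s["color"][:,:,::-1])
m=amber(s);N,L,st,ce=cv2.connectedComponentsWithStats(m)
for i in range(1,N):
    if st[i,4]>200:
        c=max(cv2.findContours((L==i).astype(np.uint8),0,1)[0],key=len)
        P=plane(s,c.reshape(-1,2),20);r=cv2.minAreaRect(P[:,:2].astype(np.float32))
        print(ce[i].round(),st[i,4],"rect",np.round(r[0],1),np.round(r[1]),round(r[2],1),depth(s,ce[i]).round())
o=manip.observe();print(o["ee_pos"],units(o,(648,148,34),0))
```

```text
[498.  26.] 8510 rect [742.9  -6.7] [ 44. 134.] 2.1 [[725.  46. 119.]]
[138. 137.] 1014 rect [655.8 285.9] [22. 67.] 82.6 [[664. 282.  27.]]
[212. 147.] 1919 rect [652.4 224.7] [66. 20.] 0.9 [[655. 223.  26.]]
[302. 153.] 923 rect [649.  150.9] [36. 17.] 2.8 [[650. 151.  25.]]
[128. 273.] 1132 rect [545.1 312. ] [22. 67.] 78.2 [[544. 309.  26.]]
[195. 283.] 1736 rect [531.5 248.9] [78. 36.] 22.5 [[535. 249.  25.]]
[450. 407.] 234 rect [3.921e+02 2.000e-01] [39. 18.] 12.7 [[622. 112. 267.]]
[295. 417.] 359 rect [375.4 161.1] [41. 17.] 8.8 [[368. 161.  12.]]
[441. 446.] 2428 rect [336.1  29. ] [ 25. 379.] 0.2 [[619. 116. 274.]]
[599.96174853 139.25751113 208.60185406] (array([ 1.196, -0.216,  4.367]), np.float64(0.15), np.float64(0.025))
```

View pics/w1.png

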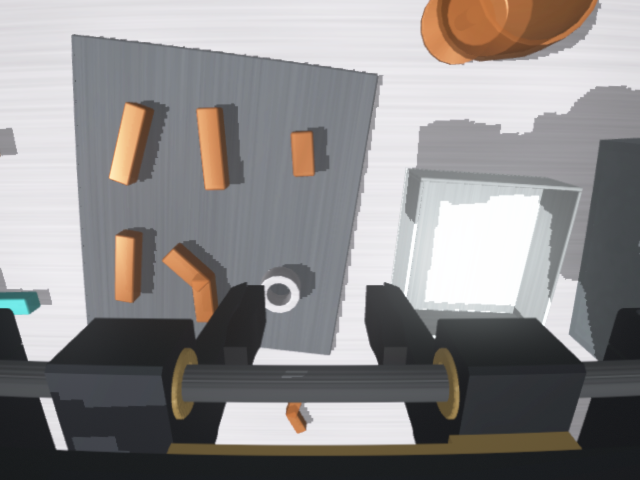

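Wrist view: the stub is at px (302,153), at world (649,150), 36x17 mm with its top at about z 25. That fits. The goblet at top right is well clear.

Emit:
{"api": "send_rows", "payload": {
  "moves": "0.6 -0.1 0.6 0 0 0; 0.62 -0.16 0.6 0 0 0; 0 0 0.9 0 0 0; 0 0 0.9 0 0 0; 0 0 0.6 0 0 0; 0 0 0.4 0 0 0; 0 0 0.3 0 0 0; 0 0 0 0 0 0; 0 0 0 0 0 0"
}}

```text
t: 4.78
ee_pos: [649.0, 150.9, 36.7]
eef_rot: [[1.0, 0.004, 0.002], [0.004, -1.0, 0.0], [0.002, -0.0, -1.0]]
force: [0.5, 0.8, 0.5]
gripper_width: 44.1
```

Run:
```python
from h import *
from bench import manip
o=manip.observe();print(o["ee_pos"],units(o,(649,150,36),0),o["force"])
s=manip.snapshot("wrist");cv2.imwrite("pics/w2.png",s["color"][:,:,::-1])
```

```text
[648.95245849 150.94462063  36.70432417] (array([0.001, 0.024, 0.018]), np.float64(0.22), np.float64(0.037)) [0.51115783 0.79554696 0.52678567]
```

View pics/w2.png

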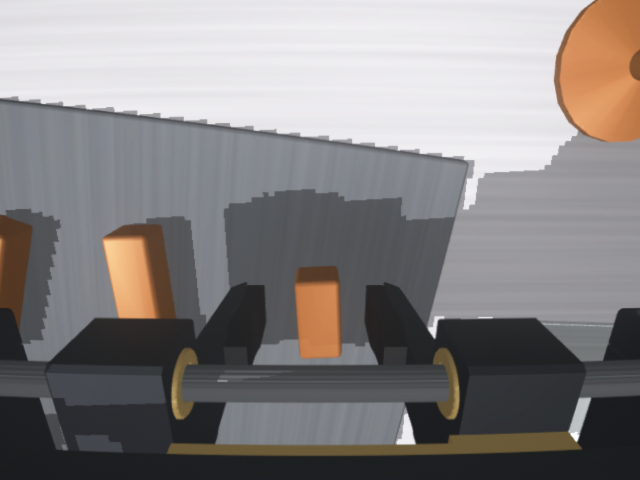

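The stub sits midway between the fingertips, around px (318,312). Closing.

Emit:
{"api": "send_rows", "payload": {
  "moves": "0 0 0 0 0 0; 0 0 0 0 0 0; 0 0 0 0 0 0; 0 0 0 0 0 0; 0 0 -0.3 0 0 0; 0 0 -0.6 0 0 0; 0 0 -0.9 0 0 0; 0 0 -0.7 0 0 0",
  "claw": 0,
  "force": 20
}}

```text
t: 5.82
ee_pos: [648.7, 151.0, 138.1]
eef_rot: [[1.0, 0.004, 0.002], [0.004, -1.0, 0.0], [0.002, -0.0, -1.0]]
force: [0.2, -0.3, -0.9]
gripper_width: 18.0
```

Run:
```python
from h import *
from bench import manip
o=manip.observe();print(o["ee_pos"],units(o,(560,-3,62),0),o["force"],o["gripper_width"])
```

```text
[648.67283016 151.00100958 138.069152  ] (array([-2.235,  3.842,  1.897]), np.float64(0.23), np.float64(0.038)) [ 0.2145697  -0.32303509 -0.94508373] 18.03187039699678
```

Emit:
{"api": "send_rows", "payload": {
  "moves": "-0.4 0.9 0 0 0 0; -0.4 0.9 0 0 0 0; -0.4 0.9 0 0 0 0; -0.4 0.9 0.2 0 0 0; 0 0 0.6 0 0 0; 0 0 0.7 0 0 0; 0 0 0.4 0 0 0; 0 0 0 0 0 0; 0 0 0 0 0 0"
}}

```text
t: 6.95
ee_pos: [585.6, 6.7, 60.8]
eef_rot: [[1.0, 0.004, 0.002], [0.004, -1.0, -0.0], [0.002, 0.0, -1.0]]
force: [1.0, -0.4, 0.3]
gripper_width: 17.8
```

Emit:
{"api": "send_rows", "payload": {
  "moves": "0 0 0 0 0 0; 0 0 0 0 0 0; 0 0 -0.3 0 0 0; 0 0 -0.8 0 0 0; 0 0 -0.9 0 0 0; 0 -0.5 -0.9 0 0 0; 0 -0.8 0 0 0 0; 0 -0.8 0 0 0 0; 0 0 0 0 0 0",
  "claw": 50
}}

```text
t: 8.07
ee_pos: [584.5, 92.3, 176.7]
eef_rot: [[1.0, 0.007, 0.001], [0.007, -1.0, 0.0], [0.001, -0.0, -1.0]]
force: [-1.0, -0.3, 0.7]
gripper_width: 43.7
```

Run:
```python
from h import *
from bench import manip
o=manip.observe();print(o["ee_pos"],o["force"],o["gripper_width"])
s=manip.snapshot("wrist");pickle.dump(s,open("pics/w3.pkl","wb"));cv2.imwrite("pics/w3.png",s["color"][:,:,::-1])
```

```text
[584.487368    92.32360709 176.68688047] [-0.97914985 -0.28968463  0.68703708] 43.742841189866866
```

View pics/w3.png

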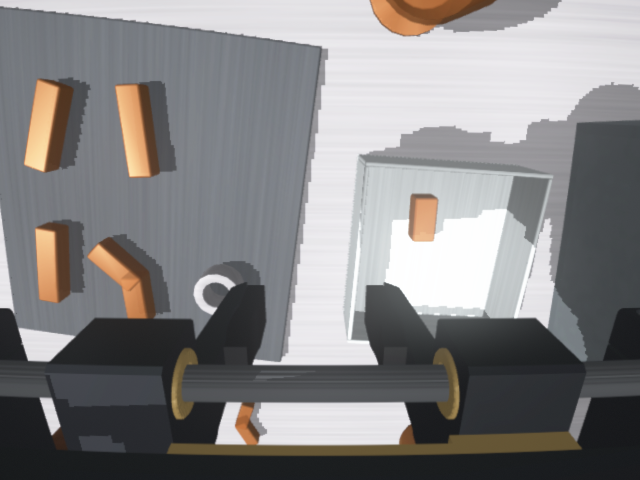

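The stub lies in the bin at px (424,218). Next I'll move back for a view of the bent bar.

Emit:
{"api": "send_rows", "payload": {
  "moves": "-0.7 -0.9 0 0 0 0; -0.7 -0.9 -0.1 0 0 0; -0.7 -0.9 -0.1 0 0 0; -0.7 -0.9 0 0 0 0; 0 0 0 0 0 0; 0 0 0 0 0 0"
}}

```text
t: 8.88
ee_pos: [472.9, 233.3, 184.0]
eef_rot: [[1.0, 0.003, 0.001], [0.003, -1.0, -0.0], [0.001, 0.0, -1.0]]
force: [0.5, 0.8, 0.2]
gripper_width: 43.9
```

Run:
```python
from h import *
from bench import manip
o=manip.observe();print(o["ee_pos"])
s=manip.snapshot("wrist");pickle.dump(s,open("pics/w4.pkl","wb"))
m=amber(s);N,L,st,ce=cv2.connectedComponentsWithStats(m)
im=s["color"][:,:,::-1].copy()
for i in range(1,N):
    if st[i,4]>400:
        c=max(cv2.findContours((L==i).astype(np.uint8),0,2)[0],key=len)
        a=cv2.approxPolyDP(c,5,True).reshape(-1,2);print(ce[i].round(),st[i,4]);
        if st[i,4]<4000: print(np.c_[a,plane(s,a,26)[:,:2].round(1)].tolist())
cv2.imwrite("pics/w4.png",im)
```

```text
[472.8925697  233.31671718 184.04356765]
[331.   8.] 443
[[318.0, 0.0, 626.8, 232.9], [319.0, 16.0, 617.1, 232.2], [342.0, 14.0, 618.4, 216.7], [344.0, 0.0, 626.9, 215.6]]
[618.  70.] 1375
[[636.0, 49.0, 602.2, 6.0], [602.0, 52.0, 599.0, 31.5], [607.0, 96.0, 569.4, 21.5], [628.0, 94.0, 571.4, 5.3]]
[211. 118.] 2339
[[202.0, 75.0, 579.9, 314.0], [196.0, 165.0, 516.9, 323.7], [214.0, 168.0, 514.6, 310.3], [229.0, 82.0, 575.1, 295.3]]
[293. 142.] 2547
[[271.0, 94.0, 567.0, 265.9], [258.0, 111.0, 555.4, 275.5], [292.0, 147.0, 530.0, 251.5], [293.0, 192.0, 496.4, 251.3], [313.0, 193.0, 495.6, 236.0], [314.0, 138.0, 536.5, 235.4]]
[585. 341.] 1413
[[555.0, 335.0, 368.8, 20.7], [581.0, 361.0, 340.4, -11.0], [602.0, 360.0, 340.8, -31.5], [610.0, 327.0, 376.0, -29.6], [600.0, 331.0, 372.1, -21.0], [572.0, 323.0, 380.9, 7.6]]
[478. 445.] 2501
[[578.0, 446.0, 235.1, -35.5], [567.0, 433.0, 253.5, -18.9], [450.0, 436.0, 254.1, 101.0], [444.0, 448.0, 238.3, 105.0], [393.0, 446.0, 242.0, 156.5], [392.0, 453.0, 232.6, 156.8], [389.0, 447.0, 240.7, 160.4], [348.0, 447.0, 241.0, 201.1], [354.0, 453.0, 233.0, 194.9], [343.0, 447.0, 241.1, 206.1], [344.0, 453.0, 233.0, 204.8], [333.0, 454.0, 231.7, 215.8], [337.0, 447.0, 241.1, 212.0], [320.0, 453.0, 233.0, 228.8], [319.0, 447.0, 241.0, 229.8], [318.0, 453.0, 233.0, 230.8], [307.0, 447.0, 241.0, 241.7], [300.0, 454.0, 231.6, 248.7], [330.0, 454.0, 231.7, 218.8], [330.0, 448.0, 239.7, 218.9], [332.0, 454.0, 231.7, 216.8]]
[209. 449.] 518
[[169.0, 450.0, 234.1, 380.4], [263.0, 453.0, 232.5, 285.7], [184.0, 444.0, 242.7, 364.0]]
```

View pics/w4.png

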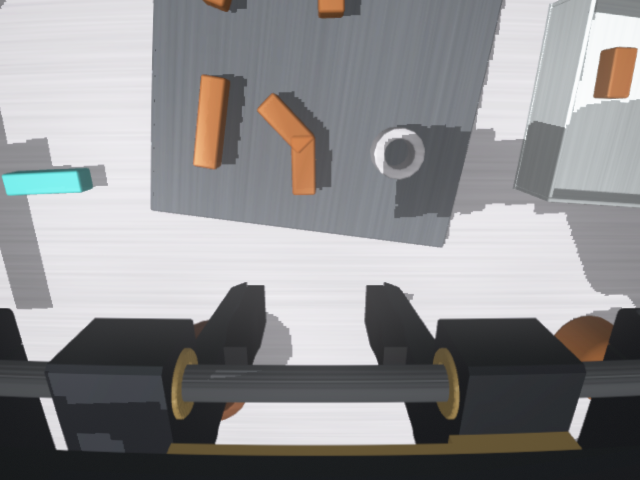

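Wrist view: the bent bar is at px (293,142). Its straight leg lies along x at y≈243.7, x 496–533, and is 16–18 mm wide. The neighbouring bar (211,118) and the collar (399,153) clear the fingers, so I'll grip at (510,244).

Emit:
{"api": "send_rows", "payload": {
  "moves": "0.5 -0.15 0.5 0 0 0; 0.43 -0.12 0.6 0 0 0; 0 0 0.8 0 0 0; 0 0 0.8 0 0 0; 0 0 0 0 0 0; 0 0 0 0 0 0",
  "claw": 43
}}

```text
t: 9.68
ee_pos: [510.3, 244.7, 76.8]
eef_rot: [[1.0, 0.003, 0.002], [0.003, -1.0, 0.0], [0.002, -0.0, -1.0]]
force: [0.5, -0.5, -0.6]
gripper_width: 37.7
```

Run:
```python
from h import *
from bench import manip
o=manip.observe();print(o["ee_pos"],units(o,(510,244,36),0),o["force"],o["gripper_width"])
s=manip.snapshot("wrist");cv2.imwrite("pics/w5.png",s["color"][:,:,::-1])
```

```text
[510.33169391 244.73170446  76.84970463] (array([-0.01 ,  0.019,  1.021]), np.float64(0.17), np.float64(0.028)) [ 0.48201633 -0.48362153 -0.60071224] 37.69516115329571
```

View pics/w5.png

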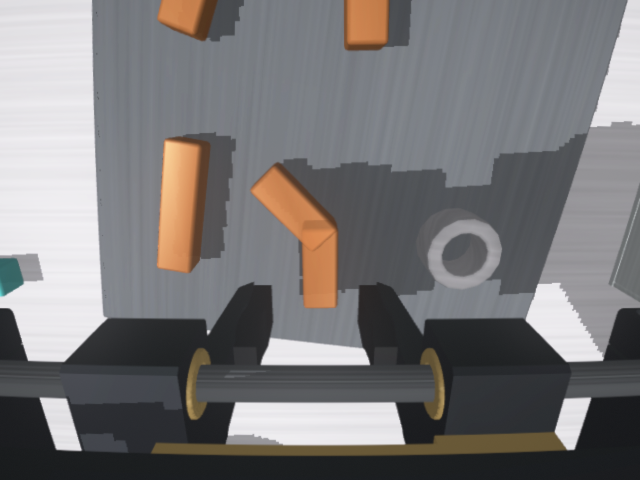

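The leg at px (320,275) is centred between the tips, so I'll descend and grip.

Emit:
{"api": "send_rows", "payload": {
  "moves": "0 0 0.5 0 0 0; 0 0 0.35 0 0 0; 0 0 0.17 0 0 0; 0 0 0 0 0 0; 0 0 0 0 0 0"
}}

```text
t: 10.35
ee_pos: [509.6, 245.3, 35.5]
eef_rot: [[1.0, 0.004, 0.001], [0.004, -1.0, 0.0], [0.001, -0.0, -1.0]]
force: [0.3, 0.1, 1.2]
gripper_width: 37.9
```

Emit:
{"api": "send_rows", "payload": {
  "moves": "0 0 0 0 0 0; 0 0 0 0 0 0; 0 0 0 0 0 0; 0 0 0 0 0 0; 0 0 -0.3 0 0 0; 0 0 -0.6 0 0 0; 0 0 -0.9 0 0 0; 0 0 -0.9 0 0 0; 0 0 0 0 0 0",
  "claw": 0,
  "force": 30
}}

```text
t: 11.48
ee_pos: [510.2, 245.6, 145.9]
eef_rot: [[1.0, 0.004, 0.006], [0.004, -1.0, 0.001], [0.006, -0.001, -1.0]]
force: [-0.6, 0.3, -1.1]
gripper_width: 17.9
```

Run:
```python
from h import *
from bench import manip
o=manip.observe();print(o["ee_pos"],units(o,(545,15,62),0),o["force"],o["gripper_width"])
s=manip.snapshot("wrist");cv2.imwrite("pics/w6.png",s["color"][:,:,::-1])
```

```text
[510.2195499  245.56228471 145.90205245] (array([0.834, 5.771, 2.094]), np.float64(0.23), np.float64(0.039)) [-0.60783791  0.34793665 -1.06303994] 17.907803701066047
```

View pics/w6.png

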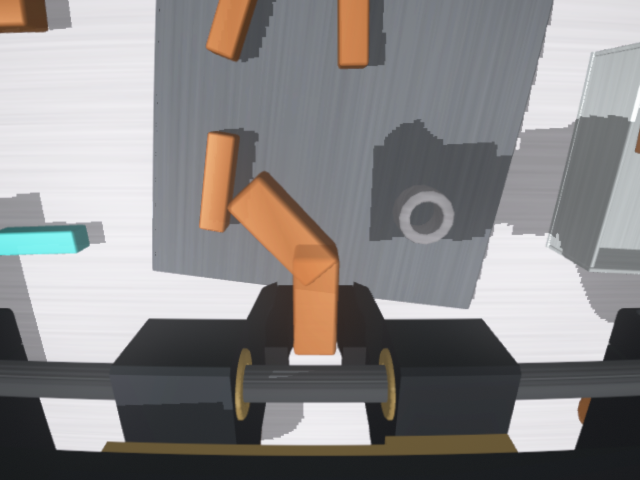

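Emit:
{"api": "send_rows", "payload": {
  "moves": "0 0.9 0 0 0 0; 0.1 0.9 0 0 0 0; 0.1 0.9 0 0 0 0; 0.1 0.9 0 0 0 0; 0.1 0.9 0 0 0 0; 0.1 0.9 0 0 0 0; 0 0.8 0.1 0 0 0; 0 0 0.7 0 0 0; 0 0 0.8 0 0 0; 0 0 0.4 0 0 0; 0 0 0 0 0 0; 0 0 0 0 0 0"
}}

```text
t: 13.02
ee_pos: [530.3, -2.7, 63.1]
eef_rot: [[1.0, 0.004, -0.0], [0.004, -1.0, 0.0], [-0.0, -0.0, -1.0]]
force: [-0.1, -0.4, -0.2]
gripper_width: 17.8
```

Emit:
{"api": "send_rows", "payload": {
  "moves": "0 0 0 0 0 0; 0 0 0 0 0 0; 0 0 -0.3 0 0 0; 0 0 -0.8 0 0 0; 0 0 -0.9 0 0 0; 0 0 -1 0 0 0; -0.5 0.3 -1 0 0 0; -0.5 0.5 -0.3 0 0 0; 0 0 0 0 0 0; 0 0 0 0 0 0",
  "claw": 50
}}

```text
t: 14.28
ee_pos: [490.6, -34.5, 234.9]
eef_rot: [[1.0, 0.004, 0.0], [0.004, -1.0, 0.0], [0.0, -0.0, -1.0]]
force: [0.2, -0.5, 0.2]
gripper_width: 44.1
```

Run:
```python
from h import *
from bench import manip
o=manip.observe();print(o["ee_pos"],o["joints"],o["force"],o["gripper_width"])
s=manip.snapshot("wrist");pickle.dump(s,open("pics/w7.pkl","wb"));cv2.imwrite("pics/w7.png",s["color"][:,:,::-1])
s=manip.snapshot("side");pickle.dump(s,open("pics/s7.pkl","wb"));cv2.imwrite("pics/s7.png",s["color"][:,:,::-1])
```

```text
[490.56679747 -34.54448617 234.91594233] [-1.78578920e+01  1.74182505e+01  8.61784071e+01  1.45879384e-02
  7.64054735e+01  7.19234097e+01] [ 0.23993724 -0.46566966  0.18559928] 44.10203311771468
```

View pics/w7.png

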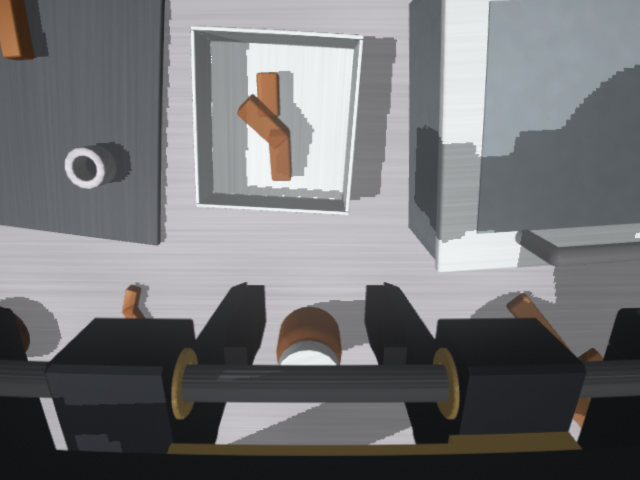

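View pics/s7.png

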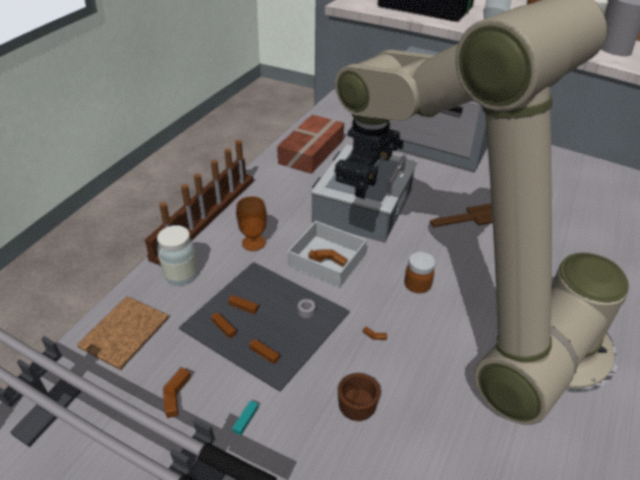

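Both misfits are in the bin: the stub at px (267,90) and the bent bar at (270,140) in the wrist view. Now I'll move over the box and turn the jaws across the handle.

Emit:
{"api": "send_rows", "payload": {
  "moves": "0 0.9 -0.3 0 0 0; 0 0.9 -0.3 0 0 0; 0 0.9 0 0 0 0; 0 0.9 0 0 0 0; 0 0.9 0 0 0 0; 0 0.9 0 0 0 0"
}}

```text
t: 15.12
ee_pos: [491.6, -251.7, 258.2]
eef_rot: [[1.0, 0.005, -0.001], [0.005, -1.0, 0.001], [-0.001, -0.001, -1.0]]
force: [0.3, 0.6, -0.1]
gripper_width: 44.4
```

Emit:
{"api": "send_rows", "payload": {
  "moves": "0 0 0 0 0 -1; 0 0 0 0 0 -1; 0 0 0 0 0 -1; 0 0 0 0 0 -1; 0 0 0 0 0 -1; 0 0 0 0 0 -1; 0 0 0 0 0 -1; 0 0 0 0 0 -1; 0 0 0 0 0 -1; 0 0 0 0 0 -1; 0 0 0 0 0 -1; 0 0 0 0 0 -1"
}}

```text
t: 16.62
ee_pos: [491.8, -250.5, 258.2]
eef_rot: [[0.301, 0.954, -0.001], [0.954, -0.301, 0.001], [0.001, -0.001, -1.0]]
force: [-0.3, 0.9, -0.1]
gripper_width: 44.3
```

Emit:
{"api": "send_rows", "payload": {
  "moves": "0 0 0 0 0 -1; 0 0 0 0 0 -1; 0 0 0 0 0 -1; 0 0 0 0 0 -0.5; 0 0 0 0 0 0; 0 0 0 0 0 0"
}}

```text
t: 17.38
ee_pos: [491.5, -250.7, 258.6]
eef_rot: [[-0.056, 0.998, -0.001], [0.998, 0.056, 0.0], [0.0, -0.0, -1.0]]
force: [-0.9, 0.3, -0.9]
gripper_width: 44.0
```

Run:
```python
from h import *
from bench import manip
o=manip.observe();print(o["ee_pos"],o["joints"],units(o,(486,-250,147),93.3))
s=manip.snapshot("wrist");pickle.dump(s,open("pics/w8.pkl","wb"));cv2.imwrite("pics/w8.png",s["color"][:,:,::-1])
# points by depth in handle height band
v,u=np.mgrid[0:330:2,0:640:2];uv=np.c_[u.ravel(),v.ravel()]
zz=s["z_map"][uv[:,1],uv[:,0]];P=depth(s,uv);
q=(zz>0)&(P[:,2]>125)&(P[:,2]<160)&(P[:,0]>440)&(P[:,0]<560)
A=P[q];print(len(A),A.min(0).round(),A.max(0).round(),uv[q].min(0),uv[q].max(0))
q=(zz>0)&(P[:,2]>95)&(P[:,2]<112);A=P[q];print("lid",A.mean(0).round(),A.min(0).round(),A.max(0).round())
```

```text
[ 491.49322994 -250.68091415  258.57962044] [-3.93199551e+01  2.22109743e+01  7.45687570e+01  8.19209270e-04
  8.32580073e+01 -4.25089879e+01] (array([ 0.023, -0.135,  2.79 ]), np.float64(93.19), np.float64(-0.019))
836 [ 482. -310.  129.] [ 501. -180.  149.] [304 130] [322 318]
lid [ 569. -211.  102.] [ 459. -347.   95.] [ 685. -111.  109.]
```

View pics/w8.png

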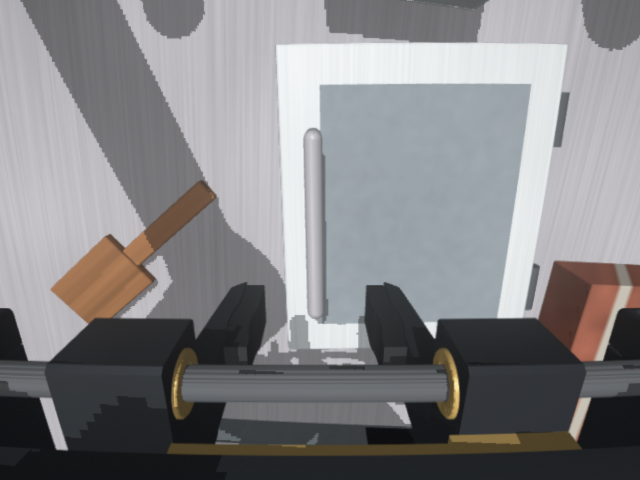

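Wrist view: the handle bar runs from px (313,130) to (317,318), between the lid front edge at x≈285 and the grey panel. I'll fit its line from depth.

Run:
```python
from h import *
from bench import manip
s=pickle.load(open("pics/w8.pkl","rb"))
v,u=np.mgrid[100:325,290:335];uv=np.c_[u.ravel(),v.ravel()]
zz=s["z_map"][uv[:,1],uv[:,0]];P=depth(s,uv);q=(zz>0)&(P[:,2]>141)&(P[:,2]<155);A=P[q]
print(len(A),A.min(0),A.max(0),A.mean(0))
k=np.polyfit(A[:,1],A[:,0],1);print("x at y=-245",np.polyval(k,-245),"box yaw",-np.degrees(np.arctan(k[0])), np.percentile(A[:,2],[5,50,95]))
# lid corners back edge
v,u=np.mgrid[40:325:2,270:575:2];uv=np.c_[u.ravel(),v.ravel()];zz=s["z_map"][uv[:,1],uv[:,0]];P=depth(s,uv);q=(zz>0)&(abs(P[:,2]-102)<4);A=P[q]
for y in(-140,-170,-200,-240,-280):
    B=A[abs(A[:,1]-y)<8]; print(y,B[:,0].min().round(1),B[:,0].max().round(1),np.median(B[:,2]).round(1))
```

```text
3303 [ 481.38472455 -309.61284587  141.16115906] [ 501.26374538 -179.683153    149.20538801] [ 490.78963571 -239.02896724  146.12815948]
x at y=-245 491.20441454673755 box yaw 3.9736780453510647 [143.30003845 146.41127943 148.01719789]
-140 459.1 664.9 101.7
-170 461.4 666.2 102.7
-200 463.7 667.7 102.8
-240 466.4 671.2 102.7
-280 469.1 673.3 102.7
```

The handle axis is at x 491.3, y −245, z 142, with a box yaw of 3.8°. The hinge is at x≈671.4, which is 180 mm behind the handle as specified. Descending to TCP z 148.

Emit:
{"api": "send_rows", "payload": {
  "moves": "0.14 0 0.8 0 0 -0.1; 0 0 0.8 0 0 0; 0 0 0.6 0 0 0; 0 0 0.4 0 0 0; 0 0 0.16 0 0 0; 0 0 0 0 0 0; 0 0 0 0 0 0"
}}

```text
t: 18.3
ee_pos: [491.2, -245.5, 149.2]
eef_rot: [[-0.067, 0.998, 0.001], [0.998, 0.067, -0.001], [-0.001, 0.001, -1.0]]
force: [-0.4, 0.1, 0.4]
gripper_width: 44.0
```

Run:
```python
from h import *
from bench import manip
o=manip.observe();print(o["ee_pos"],units(o,(491.3,-245,148),93.8),o["force"])
s=manip.snapshot("wrist");cv2.imwrite("pics/w9.png",s["color"][:,:,::-1])
```

```text
[ 491.19599137 -245.45209756  149.24587897] (array([0.011, 0.003, 0.031]), np.float64(93.82), np.float64(0.003)) [-0.38125044  0.13518601  0.44557097]
```

View pics/w9.png

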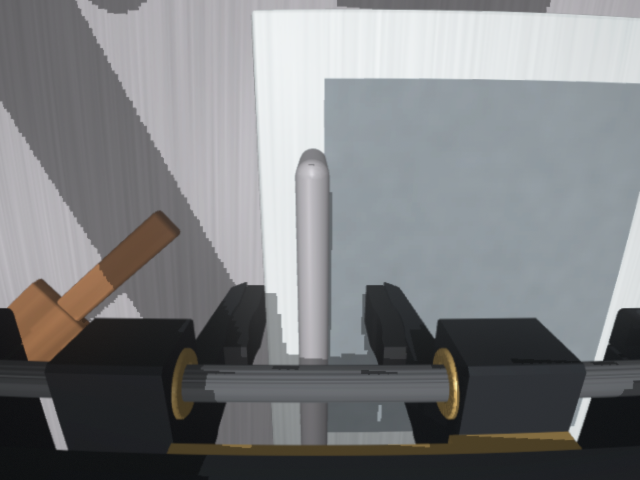

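The handle at px x≈314 is centred between the fingers. Closing at 50 N.

Emit:
{"api": "send_rows", "payload": {
  "moves": "0 0 0.03 0 0 0; 0 0 0 0 0 0; 0 0 0 0 0 0; 0 0 0 0 0 0; 0 0 0 0 0 0; 0 0 0 0 0 0; 0 0 0 0 0 0",
  "claw": 0,
  "force": 50
}}

```text
t: 19.23
ee_pos: [490.5, -245.3, 147.4]
eef_rot: [[-0.067, 0.998, -0.001], [0.998, 0.067, 0.0], [0.0, -0.001, -1.0]]
force: [-5.7, -1.2, 3.1]
gripper_width: 9.8
```

Emit:
{"api": "send_rows", "payload": {
  "moves": "0 0.01 -0.03 0.07 0 0; 0 0.01 -0.03 0.07 0 0; 0 0.02 -0.07 0.14 0 0; 0 0 0 0 0 0"
}}

```text
t: 19.73
ee_pos: [491.1, -245.1, 149.2]
eef_rot: [[-0.066, 0.997, -0.036], [0.998, 0.067, 0.001], [0.003, -0.035, -0.999]]
force: [-3.2, -6.5, -23.0]
gripper_width: 9.3
```

Emit:
{"api": "send_rows", "payload": {
  "moves": "0 0 0 0 0 0; 0 0 0 0 0 0"
}}

```text
t: 19.98
ee_pos: [491.1, -245.1, 149.2]
eef_rot: [[-0.066, 0.997, -0.035], [0.998, 0.066, 0.001], [0.003, -0.035, -0.999]]
force: [-3.3, -6.6, -22.8]
gripper_width: 9.8
```

Run:
```python
from h import *
from bench import manip
o=manip.observe();print(o["ee_pos"],o["force"],o["torque"],o["gripper_width"])
s=manip.snapshot("wrist");cv2.imwrite("pics/w10.png",s["color"][:,:,::-1]);pickle.dump(s,open("pics/w10.pkl","wb"))
s=manip.snapshot("side");cv2.imwrite("pics/s10.png",cv2.resize(s["color"][80:260,280:460,::-1],None,fx=3.3,fy=3.3,interpolation=2));pickle.dump(s,open("pics/s10.pkl","wb"))
```

```text
[ 491.11563378 -245.12070588  149.21123368] [ -3.32081256  -6.57290131 -22.82433575] [-1.07692997  0.13738545  0.07193008] 9.830214257315513
```

View pics/w10.png

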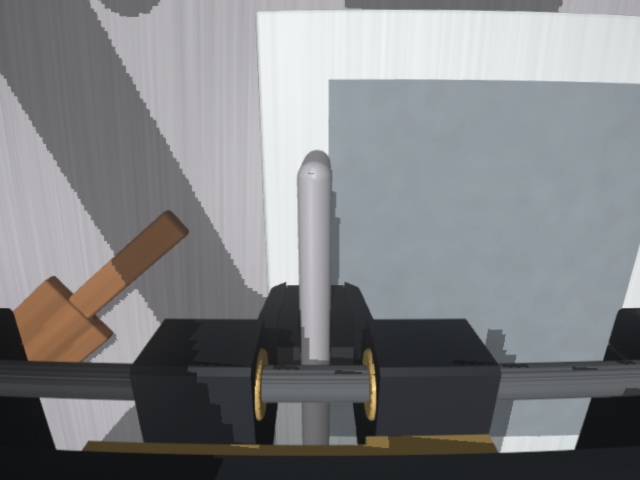

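View pics/s10.png

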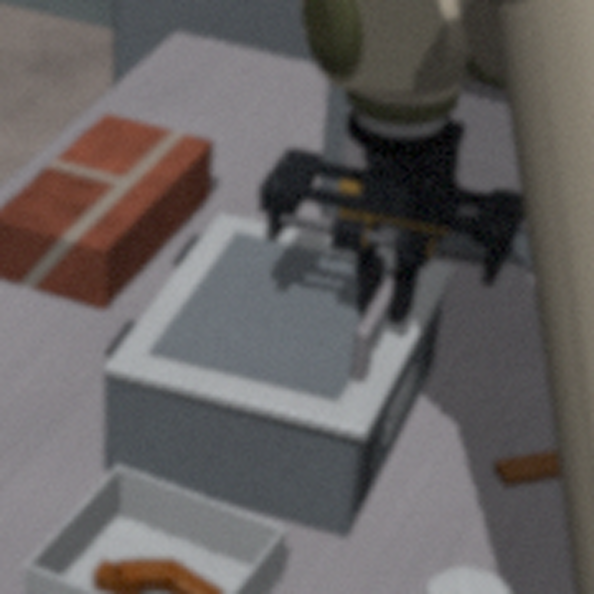

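```bash
cat >> h.py <<'E'
def lidtilt(s,hx=671.4,yaw=3.8,box=(20,280,250,640)):
    v,u=np.mgrid[box[0]:box[1]:3,box[2]:box[3]:3];uv=np.c_[u.ravel(),v.ravel()];zz=s["z_map"][uv[:,1],uv[:,0]];P=depth(s,uv)
    c,sn=np.cos(np.radians(yaw)),np.sin(np.radians(yaw))
    X=(P[:,0]-hx)*c+(P[:,1]+245)*sn; Y=-(P[:,0]-hx)*sn+(P[:,1]+245)*c
    q=(zz>0)&(X<-8)&(X>-160)&(abs(Y)<105)&(P[:,2]>95)&(P[:,2]<102-X*.4)
    for _ in range(3):
        k=np.polyfit(X[q],P[q,2],1);r=P[:,2]-np.polyval(k,X);q&=abs(r)<4
    return q.sum(),np.arctan(-k[0]).round(4),np.polyval(k,[0,-180]).round(1)
E
python3 - <<'E'
from h import *
for f in("w8","w10"): print(f,lidtilt(pickle.load(open(f"pics/{f}.pkl","rb"))))
for f in("side0","s7","s10"): print(f,lidtilt(pickle.load(open(f"pics/{f}.pkl","rb")),box=(100,240,280,440)))
E
```

```text
w8 (np.int64(4203), np.float64(0.0051), array([102.4, 103.3]))
w10 (np.int64(5985), np.float64(0.0094), array([102.9, 104.6]))
side0 (np.int64(281), np.float64(0.0033), array([104.1, 104.7]))
s7 (np.int64(108), np.float64(0.0045), array([103.8, 104.6]))
s10 (np.int64(259), np.float64(0.0114), array([103.9, 106. ]))
```

The depth fit shows the lid has lifted about 0.006 rad. The arm sags about 4 mm under the load, so I'll continue in small steps.

Emit:
{"api": "send_rows", "payload": {
  "moves": "0 0.01 -0.03 0 0 0; 0 0.01 -0.03 0 0 0; 0 0 0 0 0 0; 0 0 0 0 0 0"
}}

```text
t: 20.58
ee_pos: [491.3, -245.0, 149.8]
eef_rot: [[-0.066, 0.997, -0.038], [0.998, 0.066, 0.002], [0.005, -0.038, -0.999]]
force: [-2.7, -10.0, -34.9]
gripper_width: 10.0
```

Run:
```python
from h import *
from bench import manip
o=manip.observe();print(o["ee_pos"],o["force"],o["torque"],o["tau"].round(2),o["joints"].round(2))
s=manip.snapshot("wrist");cv2.imwrite("pics/w11.png",s["color"][:,:,::-1]);print(lidtilt(s))
for r in ("pics/w8.pkl","pics/w10.pkl",None):
    S=s if r is None else pickle.load(open(r,"rb"))
    v,u=np.mgrid[100:340,280:345];uv=np.c_[u.ravel(),v.ravel()];zz=S["z_map"][uv[:,1],uv[:,0]];P=depth(S,uv)
    q=(zz>0)&(P[:,2]>138)&(P[:,2]<165)&(P[:,1]>-225)&(P[:,1]<-188)&(abs(P[:,0]-489)<14);A=P[q]
    print(len(A),np.percentile(A[:,2],[50,90,98]).round(1),A[:,0].mean().round(1))
s=manip.snapshot("side");cv2.imwrite("pics/s11.png",cv2.resize(s["color"][80:260,280:460,::-1],None,fx=3.3,fy=3.3,interpolation=2));print(lidtilt(s,box=(100,240,280,440)))
s=manip.snapshot("top");cv2.imwrite("pics/t11.png",cv2.resize(s["color"][130:330,340:560,::-1],None,fx=3,fy=3,interpolation=2))
```

```text
[ 491.29312176 -245.04641802  149.80906523] [ -2.66765749  -9.99807324 -34.87400318] [-1.47856198 -0.02425157  0.09997191] [ 5.600e+00 -6.523e+01 -2.689e+01  1.870e+00  1.400e+00  4.000e-02] [-38.34  28.65  83.3   -1.33  69.84 -41.66]
(np.int64(5981), np.float64(0.012), array([103. , 105.1]))
1091 [146.5 147.8 148.5] 488.4
3347 [148.1 149.3 149.8] 489.2
3351 [148.7 149.9 150.5] 489.4
(np.int64(262), np.float64(0.0208), array([103.3, 107.1]))
```

View pics/t11.png

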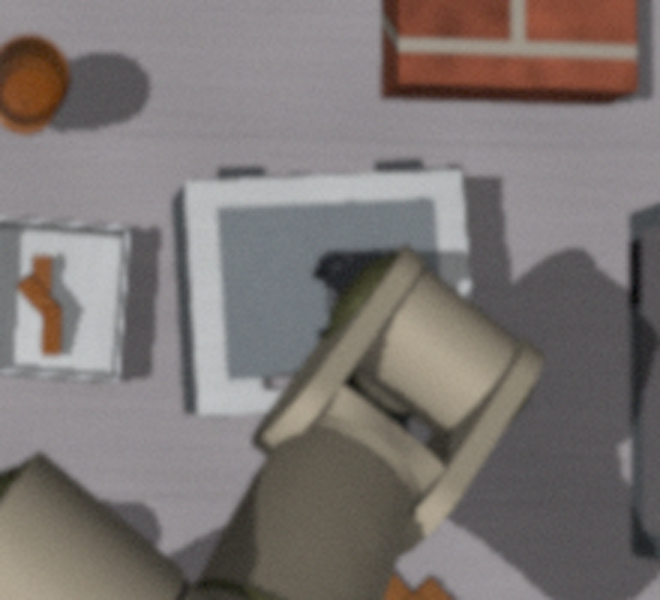

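View pics/s11.png

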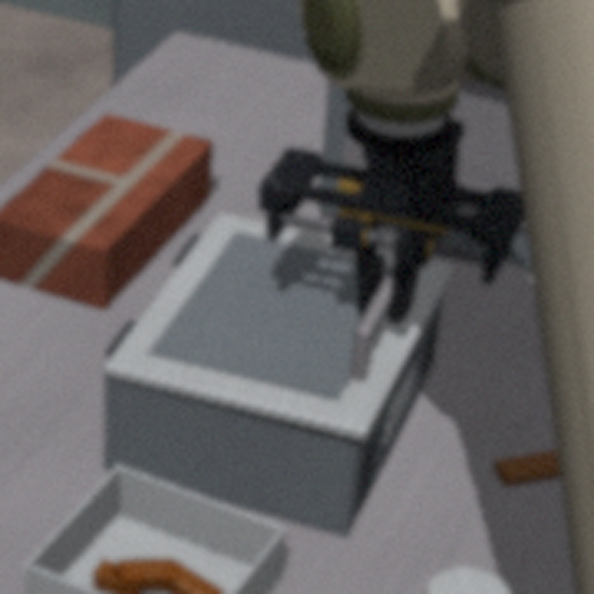

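Run:
```python
from h import *
from bench import manip
S={k:pickle.load(open(f"pics/{k}.pkl","rb")) for k in("side0","s7","s10")}
S["now"]=manip.snapshot("side");pickle.dump(S["now"],open("pics/s12.pkl","wb"))
c,sn=np.cos(np.radians(3.8)),np.sin(np.radians(3.8))
for k,s in S.items():
    v,u=np.mgrid[130:240,300:430];uv=np.c_[u.ravel(),v.ravel()];zz=s["z_map"][uv[:,1],uv[:,0]];P=depth(s,uv)
    X=(P[:,0]-671.4)*c+(P[:,1]+245)*sn; Y=-(P[:,0]-671.4)*sn+(P[:,1]+245)*c
    out=[]
    for a,b in((-200,-185),(-185,-150),(-150,-100),(-100,-50),(-50,-5)):
        q=(X>a)&(X<b)&(Y>75)&(Y<115)&(P[:,2]>98)&(P[:,2]<120)
        out.append((q.sum(),np.median(P[q,2]).round(2)))
    print(k,out)
print(manip.observe()["force"])
```

```text
side0 [(np.int64(64), np.float64(103.08)), (np.int64(156), np.float64(104.13)), (np.int64(202), np.float64(103.48)), (np.int64(196), np.float64(103.57)), (np.int64(171), np.float64(103.21))]
s7 [(np.int64(62), np.float64(102.54)), (np.int64(162), np.float64(103.62)), (np.int64(101), np.float64(103.72)), (np.int64(181), np.float64(103.59)), (np.int64(174), np.float64(103.31))]
s10 [(np.int64(64), np.float64(104.13)), (np.int64(158), np.float64(105.16)), (np.int64(203), np.float64(104.66)), (np.int64(199), np.float64(104.24)), (np.int64(174), np.float64(103.21))]
now [(np.int64(64), np.float64(104.71)), (np.int64(161), np.float64(105.48)), (np.int64(193), np.float64(105.04)), (np.int64(194), np.float64(104.48)), (np.int64(165), np.float64(103.18))]
[ -3.55419779 -10.58325232 -34.35120416]
```

Emit:
{"api": "send_rows", "payload": {
  "moves": "0 0 0 0 0 0; 0 0 0 0 0 0; 0 0 0 0 0 0; 0 0 0 0 0 0; 0 0 0 0 0 0; 0 0 0 0 0 0; 0 0 0 0 0 0; 0 0 0 0 0 0"
}}

```text
t: 21.78
ee_pos: [491.3, -245.0, 149.8]
eef_rot: [[-0.066, 0.997, -0.038], [0.998, 0.066, 0.002], [0.005, -0.038, -0.999]]
force: [-3.7, -10.2, -35.2]
gripper_width: 9.8
```

Run:
```python
from bench import manip
o=manip.observe();print(o["ee_pos"],o["force"],o["torque"],o["gripper_width"],o["joints"])
```

```text
[ 491.27497712 -245.04885539  149.80111874] [ -3.65443173 -10.22730762 -35.20993802] [-1.51177616 -0.00767393  0.11866255] 9.800081685867676 [-38.34302639  28.65539671  83.30335051  -1.33510901  69.84509529
 -41.65980449]
```

Emit:
{"api": "send_rows", "payload": {
  "moves": "0 0 0 -0.14 0 0; 0 0 0 -0.14 0 0; 0 0 0 0 0 0; 0 0 0 0 0 0"
}}

```text
t: 22.28
ee_pos: [491.1, -245.1, 149.8]
eef_rot: [[-0.066, 0.998, -0.009], [0.998, 0.066, 0.004], [0.005, -0.009, -1.0]]
force: [-3.3, -10.3, -34.8]
gripper_width: 10.1
```

Run:
```python
from bench import manip
o=manip.observe();print(o["ee_pos"],o["force"],o["torque"],o["gripper_width"],o["joints"])
```

```text
[ 491.11491054 -245.07949648  149.79208543] [ -3.3352034  -10.32288579 -34.77319706] [-1.59500889  0.29912068  0.07496379] 10.099571567994136 [-38.81980719  28.14724366  84.23661984  -0.15900184  68.18750813
 -42.54915536]
```

Emit:
{"api": "send_rows", "payload": {
  "moves": "0 0.01 -0.04 0 0 0; 0 0 0 0 0 0; 0 0 0 0 0 0"
}}

```text
t: 22.65
ee_pos: [491.2, -245.0, 150.2]
eef_rot: [[-0.066, 0.998, -0.011], [0.998, 0.066, 0.005], [0.006, -0.011, -1.0]]
force: [-1.2, -12.4, -43.9]
gripper_width: 9.9
```

Run:
```python
from bench import manip
o=manip.observe();print(o["ee_pos"],o["force"],o["torque"],o["gripper_width"],o["joints"])
```

```text
[ 491.21177279 -245.01318868  150.16526592] [ -1.16085592 -12.42043057 -43.9388151 ] [-1.89034165  0.0976164   0.06775389] 9.863677642467001 [-38.80161398  28.16489093  84.12933962  -0.17464006  68.38724817
 -42.52239912]
```

Emit:
{"api": "send_rows", "payload": {
  "moves": "-0.04 0 0 0 0 0; -0.04 0 0 0 0 0; 0 0 0 0 0 0; 0 0 0 0 0 0"
}}

```text
t: 23.15
ee_pos: [491.2, -245.3, 150.0]
eef_rot: [[-0.067, 0.998, -0.012], [0.998, 0.067, 0.011], [0.012, -0.012, -1.0]]
force: [-1.7, 1.2, -39.9]
gripper_width: 9.7
```

Run:
```python
from h import *
from bench import manip
o=manip.observe();print(o["ee_pos"],o["force"],o["torque"],o["gripper_width"],o["joints"])
s=manip.snapshot("wrist");cv2.imwrite("pics/w13.png",s["color"][:,:,::-1]);print(lidtilt(s))
```

```text
[ 491.16179183 -245.31172883  149.9606583 ] [ -1.71108909   1.24571607 -39.88966943] [0.11621036 0.03562195 0.03746926] 9.732667944661197 [-3.89193818e+01  2.82605689e+01  8.39924685e+01  5.48376588e-02
  6.86949487e+01 -4.27676164e+01]
(np.int64(6011), np.float64(0.0132), array([102.9, 105.3]))
```

View pics/w13.png

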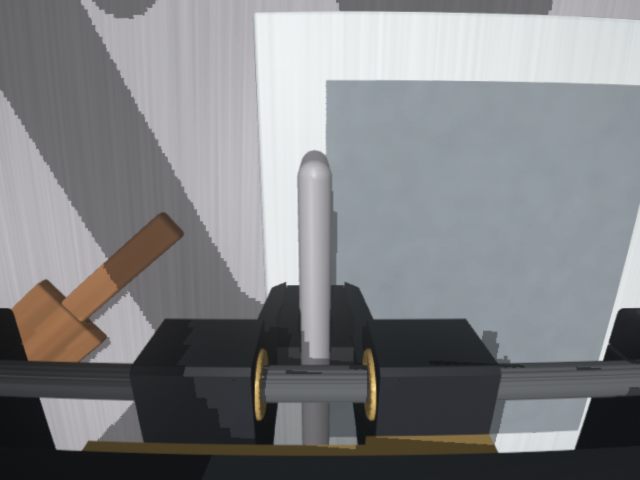

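Cancelling the side load left 40 N of vertical pull, and the lid still acts like a stiff spring at about 0.01 rad. That is well above the stated 13 N. The arm is soft, so a release would only jump it to the commanded height. I'll raise the grip and pull in small steps.

Emit:
{"api": "send_rows", "payload": {
  "moves": "0 0 0 0 0 0; -0.01 0 -0.04 0 0 0; 0 0 0 0 0 0; 0 0 0 0 0 0",
  "force": 60
}}

```text
t: 23.7
ee_pos: [491.2, -245.3, 150.4]
eef_rot: [[-0.067, 0.998, -0.013], [0.998, 0.067, 0.013], [0.013, -0.012, -1.0]]
force: [2.8, 2.3, -48.9]
gripper_width: 9.5
```

Run:
```python
from h import *
from bench import manip
o=manip.observe();print(o["ee_pos"],o["force"],o["torque"],o["gripper_width"])
s=manip.snapshot("side");pickle.dump(s,open("pics/s14.pkl","wb"));cv2.imwrite("pics/s14.png",cv2.resize(s["color"][80:260,280:460,::-1],None,fx=3.3,fy=3.3,interpolation=2))
s0=pickle.load(open("pics/side0.pkl","rb"))
# depth differences away from arm, whole box neighbourhood
d=s0["z_map"]-s["z_map"];d=cv2.medianBlur(d.astype(np.float32),5)
a=np.clip(128+d*25,0,255).astype(np.uint8)[100:260,280:460];cv2.imwrite("pics/d14.png",cv2.resize(cv2.applyColorMap(a,cv2.COLORMAP_JET),None,fx=3.3,fy=3.3))
```

```text
[ 491.24787793 -245.3337037   150.36407539] [  2.80700973   2.30579215 -48.93871235] [ 0.0827276  -0.60589392 -0.0327117 ] 9.454677752386472
```

View pics/d14.png

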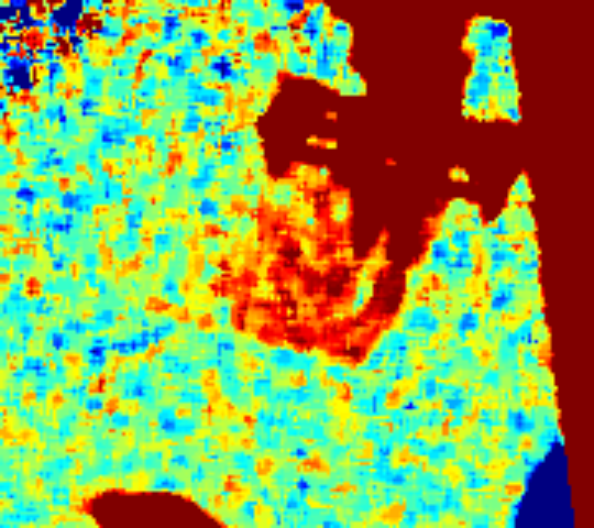

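Run:
```python
from h import *
from bench import manip
s=pickle.load(open("pics/s14.pkl","rb"));cv2.imwrite("pics/s14f.png",s["color"][:,:,::-1])
s=manip.snapshot("top");cv2.imwrite("pics/t14f.png",s["color"][:,:,::-1])
```

```text
(no output)
```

View pics/s14f.png

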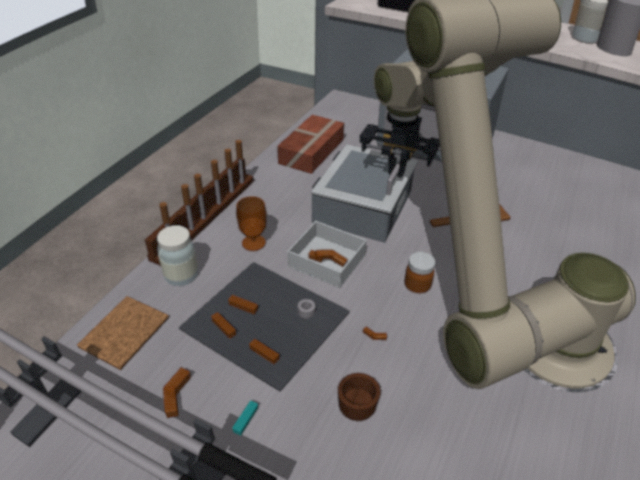

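View pics/t14f.png

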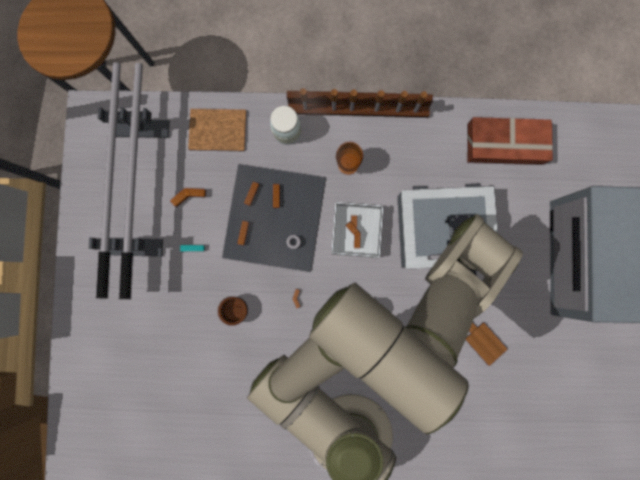

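Emit:
{"api": "send_rows", "payload": {
  "moves": "0 0.01 -0.04 0.05 0 0; -0.01 0 0 0 0 0; 0 0 0 0 0 0; -0.01 0.01 -0.04 0.05 0 0; 0 0 0 0 0 0; 0 0 0 0 0 0"
}}

```text
t: 24.55
ee_pos: [494.2, -245.4, 159.0]
eef_rot: [[-0.068, 0.998, -0.015], [0.998, 0.068, 0.009], [0.01, -0.015, -1.0]]
force: [0.9, 16.9, -4.8]
gripper_width: 9.7
```

Run:
```python
from h import *
from bench import manip
o=manip.observe();print(o["ee_pos"],o["force"],o["torque"],o["gripper_width"],o["joints"])
s=manip.snapshot("wrist");print(lidtilt(s));pickle.dump(s,open("pics/w15.pkl","wb"))
v,u=np.mgrid[100:340,280:345];uv=np.c_[u.ravel(),v.ravel()]
for S in(pickle.load(open("pics/w8.pkl","rb")),s):
    zz=S["z_map"][uv[:,1],uv[:,0]];P=depth(S,uv)
    for a,b in((-195,-185),(-205,-195),(-215,-205),(-228,-215)):
        q=(zz>0)&(P[:,2]>138)&(P[:,2]<165)&(P[:,1]>a)&(P[:,1]<b)&(abs(P[:,0]-489)<14);print(a,np.percentile(P[q,2],[50,90]).round(1),end=" ")
    print()
```

```text
[ 494.15920751 -245.3738671   158.95179989] [ 0.85313325 16.87653421 -4.79874182] [ 2.40583331  0.03757076 -0.01965772] 9.72349347756733 [-38.64944237  27.935132    82.81918369  -0.13618723  70.25753568
 -42.48813177]
(np.int64(6112), np.float64(0.0661), array([102.8, 114.7]))
-195 [146.5 147.9] -205 [146.6 147.8] -215 [146.6 147.9] -228 [146.5 147.8] 
-195 [158.  159.2] -205 [157.9 159.1] -215 [158.  159.1] -228 [158.  159.2]
```

The gasket let go. The lid is now at 0.066 rad (front edge about 13.5 mm) and held, with Fz −4.8 N, roughly its weight. I'll relieve the side load and raise it to about 0.15 rad along the arc.

Emit:
{"api": "send_rows", "payload": {
  "moves": "0.03 0.017 -0.046 0.1 0 0; 0.03 0.017 -0.046 0.1 0 0; 0.02 0.017 -0.046 0.1 0 0; 0 0.017 -0.046 0.1 0 0; 0 0.017 -0.046 0.1 0 0; 0 0.017 -0.046 0.1 0 0; 0 0.017 -0.046 0.1 0 0; 0 0 0 0 0 0; 0 0 0 0 0 0"
}}

```text
t: 25.72
ee_pos: [500.4, -244.7, 173.3]
eef_rot: [[-0.067, 0.994, -0.084], [0.998, 0.067, -0.003], [0.003, -0.084, -0.996]]
force: [2.4, 7.7, -8.1]
gripper_width: 9.3
```

```bash
cat > chk.py <<'E'
from h import *
from bench import manip
o=manip.observe();print(o["t"],o["ee_pos"],o["force"],o["torque"],o["gripper_width"])
s=manip.snapshot("wrist");print(lidtilt(s))
v,u=np.mgrid[100:340,270:355];uv=np.c_[u.ravel(),v.ravel()]
zz=s["z_map"][uv[:,1],uv[:,0]];P=depth(s,uv);q=(zz>0)&(P[:,2]>138)&(P[:,2]<195)&(P[:,1]>-220)&(P[:,1]<-188)&(abs(P[:,0]-495)<16);q&=P[:,2]>np.median(P[q,2])-6
print("handle top rise",np.percentile(P[q,2],90)-147.85)
E
python3 chk.py
```

```text
25.725 [ 500.3628564  -244.70632631  173.32163103] [ 2.37170681  7.73331667 -8.11413985] [ 1.0168127  -0.44125252 -0.07833121] 9.273852979884705
(np.int64(6228), np.float64(0.1501), array([102.8, 130. ]))
handle top rise 25.716259765585306
```

Emit:
{"api": "send_rows", "payload": {
  "moves": "0.02 0 0 0 0 0; 0.02 0 0 0 0 0; 0 0 0 0 0 0; 0 0 0 0 0 0; 0 0 0 0 0 0; 0 0 0 0 0 0; 0 0 0 0 0 0; 0 0 0 0 0 0"
}}

```text
t: 26.78
ee_pos: [500.5, -244.6, 173.7]
eef_rot: [[-0.067, 0.994, -0.082], [0.998, 0.066, -0.006], [-0.0, -0.082, -0.997]]
force: [5.7, 0.7, -10.7]
gripper_width: 9.8
```

```bash
python3 chk.py
python3 - <<'E'
from h import *
from bench import manip
s=manip.snapshot("side");cv2.imwrite("pics/s16.png",cv2.resize(s["color"][100:400,150:450,::-1],None,fx=2,fy=2));print(lidtilt(s,box=(100,240,280,440)))
s=manip.snapshot("top");m=amber(s);N,L,st,ce=cv2.connectedComponentsWithStats(m)
for i in range(1,N):
    if 15<st[i,4]<900 and 150<ce[i,0]<400 and 150<ce[i,1]<300: print(ce[i].round(1),plane(s,ce[i],26)[0].round())
E
```

```text
26.775 [ 500.49465275 -244.57178942  173.72578796] [  5.71724321   0.68979627 -10.67175313] [ 0.05821608 -0.78926221  0.07480646] 9.751730479902104
(np.int64(6247), np.float64(0.1521), array([102.8, 130.4]))
handle top rise 26.10286781390508
(np.int64(243), np.float64(0.1504), array([104.2, 131.5]))
[349.7 157.7] [761.  21.  26.]
[251.4 192.8] [656. 291.  26.]
[276.  195.4] [650. 222.  26.]
[186.7 194.9] [646. 471.  26.]
[354.4 231. ] [557.   4.  26.]
[242.7 232.8] [545. 310.  26.]
[296.  297.8] [371. 158.  26.]
```

View pics/s16.png

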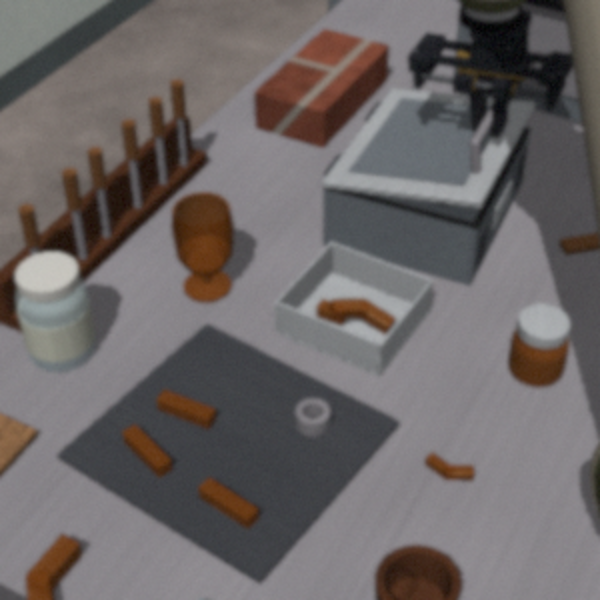

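The lid is ajar at about 0.15 rad (gap visible at around px (470,210)), both misfits are in the bin and everything else is unmoved. Handing in.

```bash
python3 -c "
from bench import manip
print(manip.hand_in())"
```

```text
the job is handed in; nothing more can be done
None
```

I put the stub and the bent bar in the cullet bin, then pulled the dry-box lid free of its gasket. I handed in at about 27 s with the gripper holding the lid ajar.

**Last checks**
- **Lid:** the wrist and side cameras put it at 0.152 and 0.150 rad, so the front edge is about 31 mm up. It was not seen anywhere near the 55 mm limit; right after the gasket let go it was at about 0.066 rad (13.5 mm).
- **Other objects:** the three sound bars were back at the positions first measured, to within about 1 mm. The larger and smaller bent bars off the plate, the collar and the goblet also looked unmoved.

**What disagreed**
- **Gasket force:** it gave way only at 49 N or more of measured pull, not the stated 13 N or so. Up to then it behaved like a stiff spring, with the lid about 0.01 rad open. I found no cause. The pull went through the finger pads, but it was above the 40 N set for the arm or gripper body pressing on something; it stayed under the 120 N wrist limit at every reading.
- **Grip opening:** it read about 9.8 mm on the 12 mm handle bar, while the glass bars read a correct 18 mm. I put it down to soft pad contact and did not confirm it.
- **Holding force:** the final downward force was about 11 N, against the lid's stated weight of 3 N, so the gripper is holding the lid under slight tension.

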